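# Open the left-hand screw press and take out its board

## Robot

A 6-joint arm with a two-finger parallel gripper is mounted at the origin on the work surface. World frame = base frame: x ahead of the robot, y to its left, z up, the work surface at z = 0. Lengths are in m, angles in rad, forces in N, time in s.
With the tool pointing down it reaches from about 0.375 to 0.9 m from the base axis. Payload 3.1 kg.
Tool frame: the origin (TCP) lies on the centre line of the jaws, within the pads' length; the fingertips stand 22 mm ahead of it and the grasp point (between the pads) lies 3 mm ahead of it; z points along the fingers, x is the direction in which the jaws open and shut, and the axes are right-handed (so a half turn about z gives the same grasp; the last joint's range is limited). The gripper opens to 87 mm and grips with 3 to 60 N. Pads are 19 mm wide; open, the fingers measure 117 mm over their backs; the gripper's body (75 mm by 190 mm) begins 51 mm behind the grasp point.
Start: joints at [1.119, 0.527, 1.433, -0, 1.181, -0.178], TCP at [0.169, 0.602, 0.208] pointing down, gripper open.
Joint ranges: [-3.08, 3.08], [-0.75, 2.2], [0.22, 2.44], [-1.43, 4.57], [0, 2.65], [-2.85, 2.85]. Speed limits (rad/s): [2.79, 2.79, 3.14, 3.14, 3.14, 3.14].

## Interface

Orientations are given as a unit quaternion [x, y, z, w].
In Python, from rig import robot, camera, order gives the robot as it stands.
- The arm moves only by the shell command python3 -m pendant 'ROWS' [OPENING] [FORCE]. ROWS is JSON, a list of rows, each a list of 2 entries, a list of its own where there are three numbers: the shift along the tool's x, y, z in mm, then the turn about the tool's z in degrees. A call has 1 to 8 rows; each row shifts and turns the commanded pose from where the row before left it, along the tool's axes as they then stand; what a row does not reach is not made up. A row lasts 1/8 s, in which the tool goes at most 62.5 mm and 10.7 degrees, less where a joint would pass 70% of its speed; a pose out of reach is approached as far as the arm can. A call with a gripper value outside its range is refused whole. OPENING is the finger opening in mm, from 0 to 87, set as the call begins (- or left out, the last holds). The fingers move at their own pace and stop on an object; FORCE is the grip in N (left out, the last holds). Time passes only in rows, so rows that do not move let the fingers close. It gives the time, the measured TCP pose, the force and the opening at its end, in the units of the state.
- robot.get_obs(): the state, without advancing time (a new reading comes with each control period).
- camera(name): name is "side" or "top" or "wrist"; returns a dict with "pixels" (384x512x3 uint8, blue, green, red), "mtx" (3x3 intrinsics, pixels), "R" (3x3) and "t" (3): a world point X has camera coordinates R X + t. Camera axes: x right, y down, z forward; pixel columns grow to the right and rows downward; lengths in m; the calibration is good to about 2 mm. A picture is of the moment at which its call begins. There is no depth.
- order.hand_in(): hands the job in, once; it reports no verdict.
The state is a dict: "time": time; "q": joint angles; "joint_velocities": joint speeds; "joint_torque": joint torques, N m; "position": TCP position; "tool_rot": TCP orientation; "ft_force": force on the tool from outside, world axes, zero at the start; "moment": the same for the moment, N m; "grip_width": finger opening in m.
Only numpy, scipy, OpenCV 4.12 (cv2) and the standard library are available. Lean on these libraries where they do the work, as an engineer would, in place of code of your own. Each camera call takes 0.05 s, during which the arm holds its last target. There are 200 camera calls.

## Task

The small free-standing press has its wooden pressing board clamped under a screw with a left-hand thread, so it loosens clockwise. Wind the crank open by feel until the board is no longer pinched, without tightening it hard the wrong way or shoving the press across the bench; only then draw the board out along its guides and lay it down gently, flat in the tray. Leave the two bottles and the bowl where they are.

Things in the scene. Friction and masses are not known exactly. Their poses are not given: they have to be found in the camera images.
- press_axis (a point): Point on the press's vertical screw axis, fixed to the press, 166 mm above the bench (level with the middle of the crank's grip when the screw is low). Axes: z up, -x is the direction in which the board slides out, y runs along the beam.
- press_body (a point): Point on the screw axis on the bed, the top of the press's grey iron base, 150 (x) x 130 (y) mm, 36 mm high; axes as press_axis. The press is not fixed: it weighs 5 kg and stands by friction alone (a push of roughly 15 N or more at the crank can slide or twist it); it must stay where it stands (6 mm of shift spoils the job).
- beam_top (a point): Point on the screw axis on top of the beam, 118 mm above the bench; axes as press_axis. The beam is 40 (x) x 130 (y) mm, its underside 92 mm up; its two posts, 30 mm deep in x, stand 43 to 65 mm to either side. A boss on it rises 5 mm more.
- press_front (a point): Middle of the front (-x) face of the press's base, 75 mm from the screw axis, 18 mm above the bench; axes as press_axis.
- grip (a point): Centre of the crank's upright wooden grip, a freely revolving sleeve 18 mm in diameter and 40 mm tall, 52 mm from the screw axis. Its x axis points from the screw axis outwards along the crank arm (14 mm wide, top 22 mm below this point), z up. Turning it clockwise seen from above loosens: crank and screw rise 2.5 mm per radian (left-hand thread) and stay where they are left.
- hub (a point): Crank hub on the screw axis, 28 mm below grip's height, axes as grip. How tight the screw is and how the crank sits on it cannot be seen: it lets go of the board after 0.3 to 2.5 rad clockwise; 0.6 rad later (0.9 to 3.1 rad in all) it meets a solid stop, 1.5 mm clear of the board. Felt at the grip: 2 to 6 N while tight, about 1 N free, steep at the stop; steadily harder the wrong way.
- board_center (a point): Centre of the wooden pressing board, 190 x 50 x 18 mm, 0.15 to 0.27 kg, long axis x, z up. In the press it lies flat on the bed, this point 45 mm above the bench and 60 mm from the screw axis towards the press's -x, between two guides 10 mm high and 140 mm long, with 1.5 mm of play on each side.
- disc (a point): Centre of the flush steel disc on the board's top, 60 mm from board_center towards the board's +x end, where the screw's foot (40 mm across) bears; axes as board_center. The +x end lies 35 mm behind the screw axis, just before a back stop; it clears the beam after 55 mm of travel and the guides after 105 mm.
- tongue (a point): Where to grasp the board: on its centre line, half-way up its 18 mm thickness, 25 mm from its projecting (-x) end, 70 mm from board_center and 130 mm from the screw axis; axes as board_center. It is 50 mm wide here and overhangs the bench with 36 mm of air below and nothing beside it.
- tray: Grey plastic open tray with grey lining, fixed to the bench: 272 x 142 mm outside, 24 mm high, walls and floor 5 mm thick; origin at the centre of its underside, x along its long side, z up. The board fits in it lengthwise either way round.
- bottle_a: Amber glass bottle 48 mm in diameter, 105 mm tall, origin at the centre of its underside. Bystander.
- bottle_b: Amber glass bottle 40 mm in diameter, 80 mm tall, origin at the centre of its underside. Bystander.
- bowl: White bowl 110 mm across, 45 mm high, origin at the centre of its underside. Bystander.
There are look-alikes about, which are no part of the job. Of the things shaped like the part that bears press_axis, the grey one is meant.

How it is judged:
On the way:
1. the screw no longer presses on the board (contact force between foot_c0 and board below 0.5 N), for 0.3 s.
At the end, for the whole second after the job is handed in: The board lies flat (within 0.1 rad) and at rest on the tray's floor, inside its walls, let go; the press stands within 6 mm of where it stood, and the bottles and the bowl within 30 mm (x of board_center in the frame of tray between -0.045 and 0.045 m and y of board_center in the frame of tray between -0.05 and 0.05 m and z of board_center in the frame of tray below 0.019 m and angle between board_center's own z axis and vertical below 0.1 rad and linear speed of board below 0.02 m/s and distance of each of press_axis, press_front from where it was at the start of the episode below 0.006 m); the robot touches nothing.
It fails at once if the press is shoved or twisted 6 mm or more from where it stood (distance of any of press_axis, press_front from where it was at the start of the episode above 0.006 m).
It fails at once if the screw is tightened hard the wrong way (over 60 N on the board) (contact force between foot_c0 and board above 60 N).
It fails at once if the board is dragged (8 mm or more) while the screw still pinches it (over 3 N) (contact force between foot_c0 and board above 3 N and x of board_center in the frame of press_axis below -0.068 m).
It fails at once if the board is dropped or slammed into the tray (over 50 N) (contact force between board and tray above 50 N).
It fails at once if a bottle or the bowl is pushed 30 mm or more (distance of any of bottle_a, bottle_b, bowl from where it was at the start of the episode above 0.03 m).
It also fails if it takes over 72 s, if anything falls off the work surface, if the arm or the gripper's body presses on something with over 40 N, if the wrist force passes 120 N, or if a joint passes its speed limit or range.

## Working session

There is one attempt and no reset: what is moved stays moved. The work goes in short steps, Python scripts to look and compute and a shell command to move; the robot and the scene stay as the last step left them, time stands still between calls to the robot, and variables do not carry over. Pictures are saved under pics/ and viewed, about 8 in all and at most 12, crops included, and the job is handed in when it is done.

```bash
ls; mkdir -p pics
python3 - <<'E'
from rig import robot,camera
import cv2,numpy as np
o=robot.get_obs();print({k:np.round(v,3).tolist() for k,v in o.items()})
for n in("top","side"):
    c=camera(n);cv2.imwrite(f"pics/{n}0.png",c["pixels"]);print(n,c["mtx"].tolist(),np.round(c["R"],4).tolist(),c["t"])
    np.savez(f"{n}0.npz",**c)
a=cv2.imread("pics/top0.png");b=cv2.imread("pics/side0.png")
E
```

```text
pics
{'time': 0.0, 'q': [1.119, 0.528, 1.434, -0.0, 1.181, -0.178], 'joint_velocities': [-0.001, 0.002, -0.0, 0.0, -0.001, -0.0], 'joint_torque': [0.001, -44.004, -17.66, 0.063, 0.058, -0.0], 'position': [0.169, 0.601, 0.207], 'tool_rot': [0.797, 0.604, -0.001, 0.0], 'ft_force': [0.023, -0.267, 0.326], 'moment': [0.022, 0.017, -0.026], 'grip_width': 0.087}
top [[437.87536779870663, 0.0, 254.95916377050526], [0.0, 437.87536779870663, 198.95392627054977], [0.0, 0.0, 1.0]] [[-0.0208, -0.9996, 0.0197], [-0.989, 0.0177, -0.1471], [0.1467, -0.0225, -0.9889]] [-0.10978191  0.51631835  1.06237082]
side [[401.6891009962372, 0.0, 262.34912716447644], [0.0, 401.6891009962372, 191.074473910375], [0.0, 0.0, 1.0]] [[-0.9363, -0.351, -0.0075], [-0.2381, 0.6505, -0.7212], [0.258, -0.6735, -0.6927]] [0.42738199 0.28128975 0.82644972]
```

View pics/top0.png

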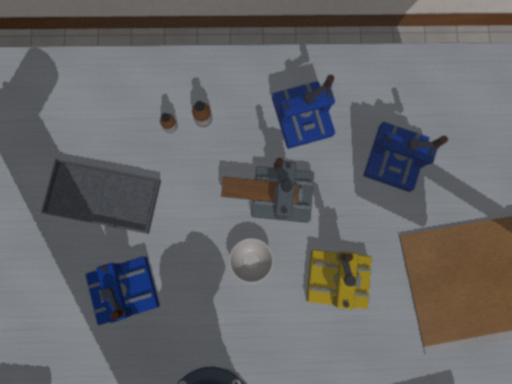

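View pics/side0.png

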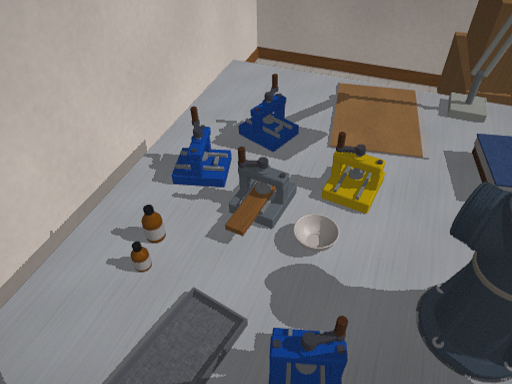

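Top view: the grey press is at about (283,190) with its board projecting left to (222,188), grip at (278,163), tray at (102,195), bottles at (201,111) and (167,121), bowl at (251,260). Look-alikes: blue presses at (304,113), (400,156), (122,290) and a yellow one at (340,279). The grey one is the target.

```bash
cat > h.py <<'E'
import numpy as np,cv2
def load(n): return dict(np.load(n+".npz"))
def ray(c,uv):
    d=c["R"].T@np.linalg.solve(c["mtx"],[uv[0],uv[1],1.]); return -c["R"].T@c["t"],d
def onz(c,uv,z):
    o,d=ray(c,uv); return o+d*(z-o[2])/d[2]
def tri(c1,p1,c2,p2):
    o1,d1=ray(c1,p1);o2,d2=ray(c2,p2)
    s=np.linalg.lstsq(np.c_[d1,-d2],o2-o1,rcond=None)[0]
    a=o1+s[0]*d1;b=o2+s[1]*d2; return (a+b)/2,np.linalg.norm(a-b)
def proj(c,X):
    p=c["mtx"]@(c["R"]@np.array(X)+c["t"]); return p[:2]/p[2]
E
python3 - <<'E'
from h import *
t=load("top0");s=load("side0")
a=cv2.resize(t["pixels"][140:240,210:330],None,fx=6,fy=6,interpolation=cv2.INTER_CUBIC)[:,:]
b=cv2.resize(s["pixels"][135:245,215:305],None,fx=5,fy=5,interpolation=cv2.INTER_CUBIC)
cv2.imwrite("pics/crop_t.png",a);cv2.imwrite("pics/crop_s.png",b)
for n,c in(("top",t),("side",s)):
    h=cv2.cvtColor(c["pixels"],cv2.COLOR_BGR2HSV)
    m=cv2.inRange(h,(3,90,40),(18,255,255))
    k,_,st,ce=cv2.connectedComponentsWithStats(m)
    for i in range(1,k):
        if st[i,4]>30: print(n,st[i],ce[i].round(1))
# tray
g=cv2.cvtColor(t["pixels"],cv2.COLOR_BGR2GRAY)[140:250,20:190]
m=(g<85).astype(np.uint8);k,_,st,ce=cv2.connectedComponentsWithStats(m);i=1+st[1:,4].argmax()
pt=cv2.findContours((_==i).astype(np.uint8),0,1)[0][0]
r=cv2.minAreaRect(pt);q=cv2.boxPoints(r)+[20,140];print(r,q)
P=np.array([onz(t,p,.02) for p in q]);print(P.round(3),P.mean(0),[np.linalg.norm(P[i]-P[i-1]).round(3) for i in range(4)])
E
```

```text
top [   0   14  512   15 5138] [256.1  20.9]
top [193 106  17  15 155] [201.5 113.5]
top [161 116  14  12  95] [167.9 122.7]
top [222 177  55  24 990] [248.7 188.8]
top [294 184   4  20  54] [295.4 193.6]
top [  401   217   111   128 11311] [461.3 279.3]
top [345 254   7   8  40] [348.1 256.9]
top [111 312   7   7  33] [114.3 315. ]
side [ 246    0  266   95 5319] [421.7  53.7]
side [480  25  32  46 231] [496.6  48.4]
side [ 476   44   36   61 1217] [498.6  81.4]
side [272  74   5  14  51] [274.5  80.6]
side [ 330   83   93   74 5334] [376.9 119.5]
side [191 107   7  14  70] [194.2 113.6]
side [238 147   7  16  87] [241.5 154. ]
side [225 186  51  50 991] [247.5 211.4]
side [142 212  20  18 281] [151.6 221.1]
side [147 235  18   8  37] [157.1 239.8]
side [131 247  18  16 195] [139.6 255.1]
side [335 316  13  21 183] [341.  325.7]
((67.3890380859375, 46.304107666015625), (143.5228271484375, 84.06188201904297), 6.009005546569824) [[ 11.62191772 220.59178162]
 [ 20.42192078 136.99178076]
 [163.15615845 152.01643372]
 [154.3561554  235.61643219]]
[[0.473 0.493 0.02 ]
 [0.69  0.483 0.02 ]
 [0.644 0.115 0.02 ]
 [0.428 0.135 0.02 ]] [0.55876041 0.30655765 0.02      ] [np.float64(0.361), np.float64(0.217), np.float64(0.371), np.float64(0.217)]
```

View pics/crop_t.png

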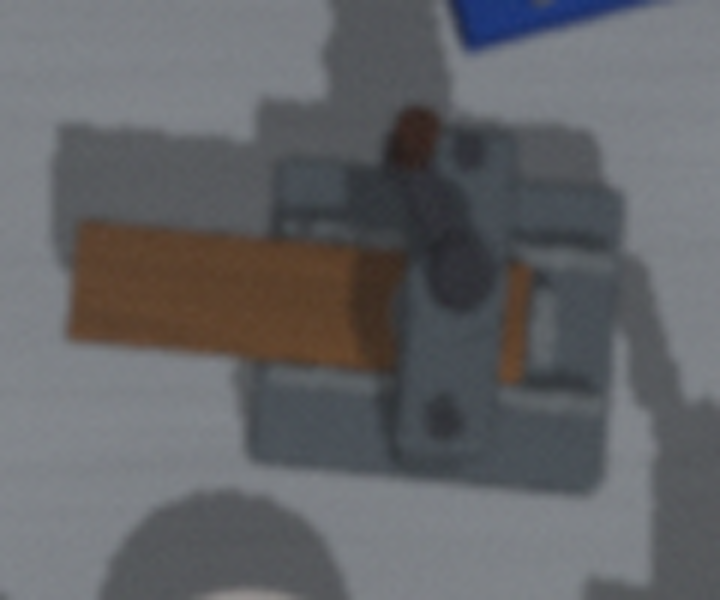

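View pics/crop_s.png

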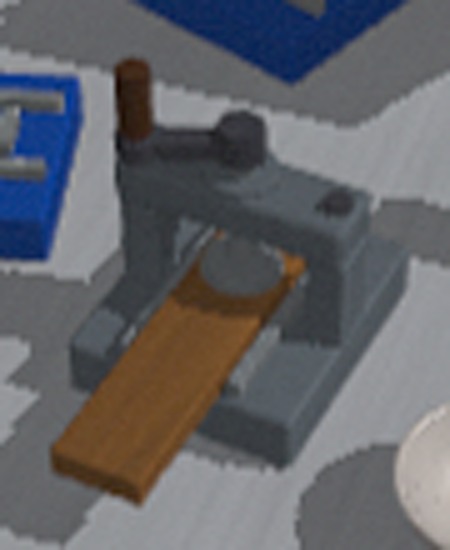

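Crops confirm the grey press: hub top at about (287,184) in the top image, grip at (279,162) top and (241.8,155) side, board corners about (223,177), (221,197), (298,185), (297,204).

Run:
```python
from h import *
t=load("top0");s=load("side0")
C=[onz(t,p,.054) for p in[(223,177),(221.3,196.7),(297,204.2),(298,184.7)]]
C=np.array(C);print(C.round(4),[np.linalg.norm(C[i]-C[i-1]).round(3) for i in range(4)])
d=(C[0]+C[1]-C[2]-C[3])/2;L=np.linalg.norm(d);d/=L;cen=C.mean(0);print("d",d,"cen",cen,"L",L,"axis from board",cen-.06*d, "tongue",cen+.07*d)
print("edge ang",np.degrees([np.arctan2(*(C[0]-C[3])[1::-1]),np.arctan2(*(C[1]-C[2])[1::-1])]))
print("grip tri",tri(t,(279.0,163),s,(241.6,154.5)))
print("grip z .166 from top", onz(t,(279,163),.166))
print("grip top tri",tri(t,(279.8,160),s,(241.4,148)))
print("hub tri",tri(t,(286.8,184.),s,(263.4,160)))
T=np.array([onz(t,p,.024) for p in[(57,161),(160,180),(150,232),(43,211)]])
print(T.round(3),T.mean(0),[np.linalg.norm(T[i]-T[i-1]).round(3) for i in range(4)],"ang",np.degrees(np.arctan2(*(T[0]-T[1]+T[3]-T[2])[1::-1])))
for n,p,q in(("A",(201.5,113.5),.05),("B",(168,122.7),.04),("bowl",(251,260),.03)):print(n,onz(t,p,q).round(3))
```

```text
[[ 0.5687 -0.0408  0.054 ]
 [ 0.5191 -0.036   0.054 ]
 [ 0.4969 -0.2235  0.054 ]
 [ 0.546  -0.2277  0.054 ]] [np.float64(0.188), np.float64(0.05), np.float64(0.189), np.float64(0.049)]
d [0.11911163 0.99288087 0.        ] cen [ 0.53267314 -0.13199642  0.054     ] L 0.18854012849480806 axis from board [ 0.52552644 -0.19156927  0.054     ] tongue [ 0.54101095 -0.06249475  0.054     ]
edge ang [83.06211732 83.25599901]
grip tri (array([ 0.57477474, -0.17283801,  0.16775795]), np.float64(0.0020945629851744914))
grip z .166 from top [ 0.57622131 -0.17272489  0.166     ]
grip top tri (array([ 0.57588139, -0.17351171,  0.18711956]), np.float64(0.004381532087416076))
hub tri (array([ 0.52750235, -0.19103882,  0.1503037 ]), np.float64(0.006497017781742725))
[[0.624 0.385 0.024]
 [0.57  0.122 0.024]
 [0.437 0.145 0.024]
 [0.495 0.414 0.024]] [0.53144875 0.2664448  0.024     ] [np.float64(0.132), np.float64(0.269), np.float64(0.135), np.float64(0.275)] ang 78.10699593238485
A [0.736 0.013 0.05 ]
B [0.716 0.1   0.04 ]
bowl [ 0.362 -0.107  0.03 ]
```

```bash
python3 -m pendant '[[[0,0,-60],0],[[-40,38,0],0],[[-40,38,0],0],[[-40,38,0],0],[[-40,38,0],0],[[-40,38,0],0],[[-40,38,0],0],[[-40,38,0],0]]' 50 40
python3 -m pendant '[[[-40,38,0],0],[[-40,38,0],0],[[-40,38,0],0],[[-40,38,0],0],[[-40,38,0],0],[[-40,38,0],0],[[-40,38,0],0],[[-40,38,0],0]]'
python3 -m pendant '[[[0,0,0],-9],[[0,0,0],-9],[[0,0,0],-9],[[0,0,0],-9],[[0,0,0],0],[[0,0,0],0]]'
cat >> h.py <<'E'
from scipy.spatial.transform import Rotation as Ro
def go(xyz,yaw=None):
    from rig import robot
    o=robot.get_obs();R=Ro.from_quat(o["tool_rot"]).as_matrix();p=np.array(o["position"])
    y=np.degrees(np.arctan2(R[1,0],R[0,0]))
    print("t",o["time"],"pos",p.round(4),"yaw",y.round(1),"tool z",R[:,2].round(3),"F",np.round(o["ft_force"],2),"w",o["grip_width"],"q6",o["q"][5])
    print("tool shift mm",(R.T@(np.array(xyz)-p)*1000).round(1),"turn deg",None if yaw is None else round((y-yaw+180)%360-180,1))
E
python3 - <<'E'
from h import *
from rig import camera
go((.576,-.1727,.172),110.5)
c=camera("wrist");np.savez("w1.npz",**c)
print(proj(c,(.576,-.1727,.186)),proj(c,(.5265,-.1912,.15)))
cv2.imwrite("pics/w1.png",c["pixels"])
E
```

```text
time: 1.1
position: [0.3497, 0.2585, 0.2681]
tool_rot: [0.797, 0.604, -0.0, 0.0]
ft_force: [0.4, -0.2, -0.4]
grip_width: 0.0499
time: 2.1
position: [0.5558, -0.1316, 0.2678]
tool_rot: [0.797, 0.604, -0.0, -0.0]
ft_force: [0.4, -0.2, 0.4]
grip_width: 0.05
time: 2.85
position: [0.5553, -0.13, 0.268]
tool_rot: [0.572, 0.82, -0.0, -0.0]
ft_force: [-0.4, 0.7, 0.3]
grip_width: 0.0498
t 2.85 pos [ 0.5553 -0.13    0.268 ] yaw 110.2 tool z [-0.001  0.    -1.   ] F [-0.37  0.67  0.27] w 0.0497930530241046 q6 -2.3488965136998337
tool shift mm [-47.3   4.7  96. ] turn deg -0.3
[202.56604774 194.55238223] [205.53694919 136.16826593]
```

View pics/w1.png

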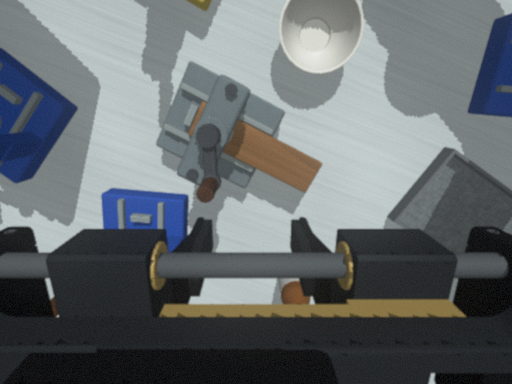

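Wrist view: grip top at about (208,183), hub top at (208,135). Predictions were (203,195) and (206,136), so I refine the grip.

Run:
```python
from h import *
w=load("w1");t=load("top0");s=load("side0")
h=cv2.cvtColor(w["pixels"],cv2.COLOR_BGR2HSV)[165:215,190:230]
m=cv2.inRange(h,(0,70,20),(18,255,200));p=np.argwhere(m);print(len(p),p.min(0)+[165,190],p.max(0)+[165,190],p.mean(0)+[165,190])
H=cv2.cvtColor(t["pixels"],cv2.COLOR_BGR2HSV)[150:175,270:290]
m=cv2.inRange(H,(0,70,20),(18,255,200));q=np.argwhere(m);print(len(q),q.min(0)+[150,270],q.max(0)+[150,270],q.mean(0)+[150,270])
for uv in[(208,183),(207.5,188)]: print(onz(w,uv,.186),onz(w,uv,.17))
print("hub",onz(w,(208,134),.15),"tri",tri(w,(208,134),t,(286.8,184)))
u=p.mean(0)[::-1]+[190,165];v=q.mean(0)[::-1]+[270,150]
print("tri",tri(w,u,t,v),tri(w,u,s,(241.5,154)))
```

```text
289 [178 197] [200 215] [189.48442907 206.03460208]
40 [159 276] [167 282] [162.425 278.825]
[ 0.56296456 -0.17125916  0.186     ] [ 0.56799408 -0.17217031  0.17      ]
[ 0.56794597 -0.17018673  0.186     ] [ 0.57328385 -0.17103148  0.17      ]
hub [ 0.52346637 -0.18945154  0.15      ] tri (array([ 0.50243146, -0.17396766,  0.3023978 ]), np.float64(0.003264139552055819))
tri (array([ 0.57917359, -0.17276794,  0.15888165]), np.float64(0.00035360323512085266)) (array([ 0.5743927 , -0.17208927,  0.17008634]), np.float64(0.001749989025013738))
```

```bash
python3 -m pendant '[[[-47,4.5,0],0],[[0,0,30],0],[[0,0,30],0],[[0,0,20],0],[[0,0,10],0],[[0,0,5],0],[[0,0,0],0]]'
python3 - <<'E'
from h import *
from rig import camera
go((.5757,-.1722,.173),110.5)
s=camera("side");np.savez("s2.npz",**s);w=camera("wrist")
a=cv2.resize(s["pixels"][90:230,180:330],None,fx=4,fy=4);b=cv2.resize(w["pixels"][100:380,130:400],None,fx=1,fy=1)
cv2.imwrite("pics/s2.png",a);cv2.imwrite("pics/w2.png",b)
E
```

```text
time: 3.78
position: [0.5763, -0.1727, 0.1736]
tool_rot: [0.571, 0.821, 0.0, 0.0]
ft_force: [0.3, 0.9, 0.6]
grip_width: 0.0501
t 3.775 pos [ 0.5763 -0.1727  0.1736] yaw 110.3 tool z [ 0.001 -0.    -1.   ] F [0.34 0.93 0.63] w 0.050105229488339405 q6 -2.4017885585810443
tool shift mm [ 0.6 -0.4  0.6] turn deg -0.2
```

View pics/s2.png

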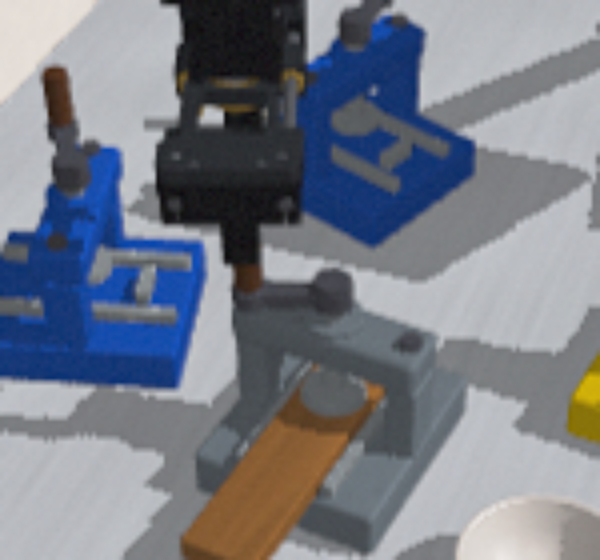

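Fingers straddle the grip (sleeve visible below the finger at crop (246,275)), tips just above the crank arm. I close to a loose cage and start winding.

```bash
python3 -m pendant '[[[0,0,0],0],[[0,0,0],0],[[0,0,0],0],[[0,0,0],0]]' 22 20
python3 -m pendant '[[[-2.3,0,-0.1],2.5],[[0,0,0],0]]'
python3 -m pendant '[[[-2.3,0,-0.1],2.5],[[0,0,0],0]]'
python3 -m pendant '[[[-2.3,0,-0.1],2.5],[[0,0,0],0]]'
python3 -m pendant '[[[-2.3,0,-0.1],2.5],[[0,0,0],0]]'
```

```text
time: 4.38
position: [0.576, -0.1726, 0.1733]
tool_rot: [0.571, 0.821, 0.0, 0.0]
ft_force: [0.1, 0.3, -0.1]
grip_width: 0.0236
time: 4.62
position: [0.5769, -0.1749, 0.1734]
tool_rot: [0.589, 0.808, 0.0, 0.0]
ft_force: [0.2, -0.7, 0.2]
grip_width: 0.0223
time: 4.88
position: [0.5775, -0.177, 0.1734]
tool_rot: [0.606, 0.795, -0.0, 0.0]
ft_force: [0.5, -0.0, -0.7]
grip_width: 0.022
time: 5.12
position: [0.5781, -0.1791, 0.1735]
tool_rot: [0.623, 0.782, 0.0, 0.0]
ft_force: [-0.5, 0.1, 0.8]
grip_width: 0.0219
time: 5.38
position: [0.5787, -0.1814, 0.1737]
tool_rot: [0.64, 0.768, 0.0, 0.0]
ft_force: [-0.2, 0.3, -0.5]
grip_width: 0.0218
```

Run:
```python
from h import *
from rig import camera,robot
s=camera("side");w=camera("wrist")
a=cv2.resize(s["pixels"][130:190,210:290],None,fx=5,fy=5);b=cv2.resize(w["pixels"][140:340,150:360],None,fx=2,fy=2)
o=np.zeros((400,820,3),np.uint8);o[:300,:400]=a;o[:400,400:]=b;cv2.imwrite("pics/s3.png",o[:,:800])
for n in("top",):
    c=camera(n);np.savez("t3.npz",**c)
F=[robot.get_obs()["ft_force"]];print(F)
```

```text
[array([ 0.43772302, -0.0237134 , -0.11541049])]
```

View pics/s3.png

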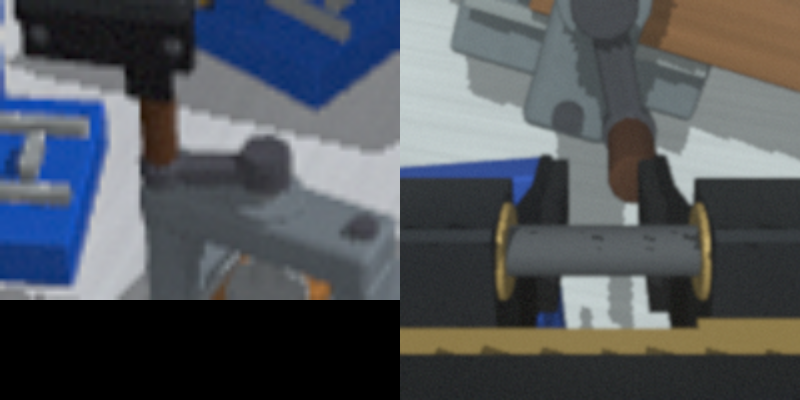

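Run:
```python
from h import *
from rig import camera,robot
w=camera("wrist");o=robot.get_obs();R=Ro.from_quat(o["tool_rot"]).as_matrix();p=np.array(o["position"])
for d in(-.0125,.0,.022):
  for x in(-.011,0,.011): print(d,x,proj(w,p+R@[x,0,d]).round(1))
for uv,z in(((264,235),.186),((264,229),.186),((266,202),.148)):
    X=onz(w,uv,z);print(X,(R.T@(X-p)*1000).round(1))
s=camera("side")
print("side proj tip",proj(s,p+R@[0,0,.022]))
```

```text
-0.0125 -0.011 [233.7 232.3]
-0.0125 0 [250.7 232.3]
-0.0125 0.011 [267.6 232.3]
0.0 -0.011 [234.8 224.4]
0.0 0 [250.7 224.4]
0.0 0.011 [266.6 224.4]
0.022 -0.011 [236.4 212.7]
0.022 0 [250.8 212.7]
0.022 0.011 [265.1 212.7]
[ 0.57894824 -0.17235804  0.186     ] [  8.7   2.  -12.4]
[ 0.57477127 -0.17317739  0.186     ] [  8.6  -2.3 -12.4]
[ 0.56916668 -0.1709928   0.148     ] [11.8 -7.4 25.6]
side proj tip [241.35635287 157.20022042]
```

Run:
```python
from h import *
from rig import camera,robot
w=camera("wrist");t=camera("top")
a=cv2.resize(w["pixels"][170:270,210:300],None,fx=5.5,fy=5.5,interpolation=cv2.INTER_CUBIC)
b=cv2.resize(t["pixels"][130:220,250:310],None,fx=5,fy=5,interpolation=cv2.INTER_CUBIC)
o=np.zeros((560,800,3),np.uint8);o[:a.shape[0],:a.shape[1]]=a;o[:b.shape[0],500:800]=b
o=np.clip((o/255.)**.6*255,0,255).astype(np.uint8);cv2.imwrite("pics/v4.png",o)
print(proj(t,(.5265,-.1912,.15)), "cam pos",-w["R"].T@w["t"])
```

```text
[287.22234545 185.84217829] cam pos [ 0.50141245 -0.19494171  0.35008362]
```

View pics/v4.png

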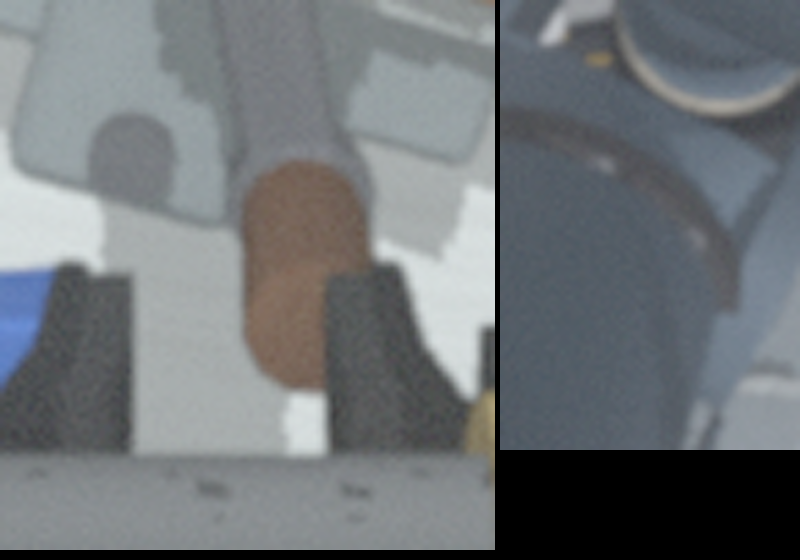

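Run:
```python
from h import *
from rig import camera,robot
w=camera("wrist");s=camera("side");o=robot.get_obs();R=Ro.from_quat(o["tool_rot"]).as_matrix();p=np.array(o["position"])
for a,b in(((276,219),(240,149.4)),((234,219),(236,149)),((264.5,229),(242,150)),((265.5,204),(242,162))):
    X,e=tri(w,a,s,b);print(X.round(4),round(e,4),(R.T@(X-p)*1000).round(1))
for x in(-.011,.011):
  for y in(-.0095,.0095):
    for z in(-.022,0,.022): print(x,y,z,proj(w,p+R@[x,y,z]).round(1),proj(s,p+R@[x,y,z]).round(1))
```

```text
[ 0.5705 -0.1665  0.1867] 0.0077 [ 16.1  -5.4 -13.1]
[ 0.5899 -0.1924  0.1618] 0.015 [-12.9   9.   11.9]
[ 0.5739 -0.1727  0.1829] 0.0042 [ 9.3 -3.1 -9.2]
[ 0.5722 -0.1708  0.1459] 0.0011 [11.6 -4.4 27.7]
-0.011 -0.0095 -0.022 [232.4 224.9] [245.4 140.5]
-0.011 -0.0095 0 [234.5 211.6] [245.7 147.8]
-0.011 -0.0095 0.022 [236.2 201. ] [246.  154.8]
-0.011 0.0095 -0.022 [233.  252.9] [237.7 139.7]
-0.011 0.0095 0 [235.  236.9] [238.1 147. ]
-0.011 0.0095 0.022 [236.6 224.1] [238.6 154. ]
0.011 -0.0095 -0.022 [268.7 224.9] [243.5 146. ]
0.011 -0.0095 0 [266.8 211.6] [243.8 153.3]
0.011 -0.0095 0.022 [265.2 201. ] [244.2 160.4]
0.011 0.0095 -0.022 [268.2 252.9] [235.7 145.2]
0.011 0.0095 0 [266.3 236.9] [236.1 152.5]
0.011 0.0095 0.022 [264.9 224.1] [236.6 159.5]
```

The close crop shows the finger covering the sleeve, so the tips (about z 0.187 by two views) pass above the sleeve top and never engaged it. I go back, reopen and descend in small felt steps.

```bash
python3 -m pendant '[[[0,0,0],-10],[[9.3,0,0],0],[[0,0,0],0],[[0,0,0],0]]' 50
python3 -m pendant '[[[0,0,5],0],[[0,0,0],0]]'
python3 -m pendant '[[[0,0,5],0],[[0,0,0],0]]'
python3 -m pendant '[[[0,0,4],0],[[0,0,0],0]]'
python3 - <<'E'
from h import *
from rig import camera
go((.5755,-.1727,.15),110.3)
w=camera("wrist");s=camera("side")
a=cv2.resize(w["pixels"][170:270,190:310],None,fx=4,fy=4,interpolation=cv2.INTER_CUBIC)
b=cv2.resize(s["pixels"][120:190,210:270],None,fx=5,fy=5,interpolation=cv2.INTER_CUBIC)
o=np.zeros((400,780,3),np.uint8);o[:400,:480]=a;o[:350,480:780]=b
o=np.clip((o/255.)**.6*255,0,255).astype(np.uint8);cv2.imwrite("pics/v5.png",o)
E
```

```text
time: 6.32
position: [0.5754, -0.1725, 0.1737]
tool_rot: [0.572, 0.82, -0.0, 0.0]
ft_force: [-0.4, 0.5, 0.1]
grip_width: 0.048
time: 6.58
position: [0.575, -0.1726, 0.168]
tool_rot: [0.572, 0.821, -0.0, -0.001]
ft_force: [0.4, 1.1, -0.2]
grip_width: 0.0499
time: 6.82
position: [0.5751, -0.1726, 0.1631]
tool_rot: [0.571, 0.821, -0.0, -0.001]
ft_force: [-0.1, 0.0, 0.3]
grip_width: 0.0502
time: 7.08
position: [0.5751, -0.1725, 0.1592]
tool_rot: [0.571, 0.821, -0.0, -0.0]
ft_force: [0.7, -0.7, -0.0]
grip_width: 0.0505
t 7.075 pos [ 0.5751 -0.1725  0.1592] yaw 110.3 tool z [-0.001  0.    -1.   ] F [ 0.75 -0.72 -0.05] w 0.0504815446973946 q6 -2.4026201686777204
tool shift mm [-0.3  0.3  9.2] turn deg 0.0
```

View pics/v5.png

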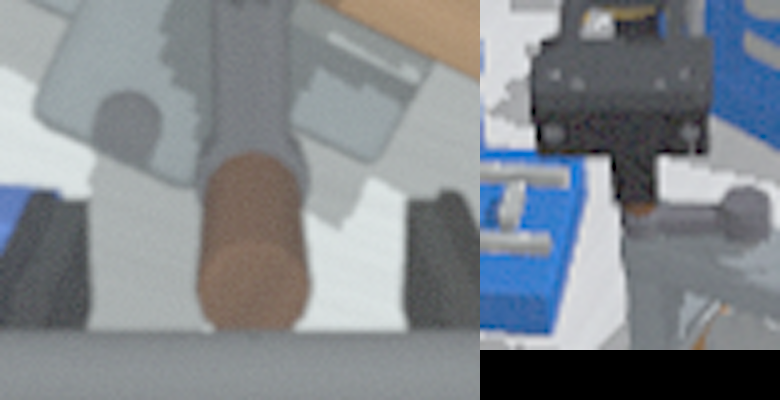

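```bash
python3 -m pendant '[[[0,0,4],0],[[0,0,4],0],[[0,0,0],0]]'
python3 -m pendant '[[[0,0,0],0],[[0,0,0],0],[[0,0,0],0],[[0,0,0],0],[[0,0,0],0]]' 22 20
python3 - <<'E'
from h import *
from rig import camera
go((.5755,-.1727,.15),110.3)
w=camera("wrist");s=camera("side")
a=cv2.resize(w["pixels"][170:270,190:310],None,fx=4,fy=4,interpolation=cv2.INTER_CUBIC)
b=cv2.resize(s["pixels"][120:190,210:270],None,fx=5,fy=5,interpolation=cv2.INTER_CUBIC)
o=np.zeros((400,780,3),np.uint8);o[:400,:480]=a;o[:350,480:780]=b
o=np.clip((o/255.)**.6*255,0,255).astype(np.uint8);cv2.imwrite("pics/v6.png",o)
E
```

```text
time: 7.55
position: [0.5751, -0.1725, 0.1511]
tool_rot: [0.571, 0.821, -0.0, -0.001]
ft_force: [-0.1, 0.5, -0.1]
grip_width: 0.0504
time: 8.18
position: [0.5754, -0.1727, 0.1517]
tool_rot: [0.571, 0.821, 0.0, 0.0]
ft_force: [-0.5, -0.7, -1.1]
grip_width: 0.0225
t 8.175 pos [ 0.5754 -0.1727  0.1517] yaw 110.3 tool z [ 0. -0. -1.] F [-0.49 -0.67 -1.14] w 0.02251795450759436 q6 -2.402650787041057
tool shift mm [-0.1  0.   1.7] turn deg 0.0
```

View pics/v6.png

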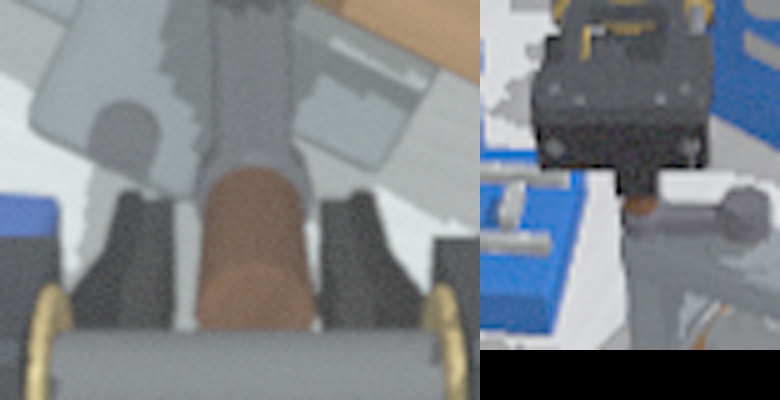

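The fingers now straddle the sleeve over most of its height (inner edges at crop x 175 and 322, sleeve 200–315). I wind in felt steps.

```bash
python3 -m pendant '[[[-2.3,0,-0.1],2.5],[[0,0,0],0]]'
python3 -m pendant '[[[-2.3,0,-0.1],2.5],[[0,0,0],0]]'
python3 -m pendant '[[[-2.3,0,-0.1],2.5],[[0,0,0],0]]'
```

```text
time: 8.52
position: [0.5756, -0.1738, 0.1516]
tool_rot: [0.589, 0.808, 0.0, -0.001]
ft_force: [-0.6, 2.7, 2.0]
grip_width: 0.0223
time: 8.78
position: [0.5763, -0.1759, 0.1517]
tool_rot: [0.606, 0.795, 0.0, -0.001]
ft_force: [-1.5, 4.5, 1.4]
grip_width: 0.0222
time: 9.02
position: [0.5772, -0.1786, 0.1518]
tool_rot: [0.623, 0.782, 0.0, -0.001]
ft_force: [-1.1, 4.4, 1.9]
grip_width: 0.0223
```

Contact: about 4.6 N tangential, so the screw is tight. Continuing.

```bash
for i in 1; do python3 -m pendant '[[[-4.5,-0.2,-0.2],5],[[-4.5,-0.2,-0.2],5],[[0,0,0],0]]'; done
python3 -m pendant '[[[-4.5,-0.2,-0.2],5],[[-4.5,-0.2,-0.2],5],[[0,0,0],0]]'
python3 -m pendant '[[[-4.5,-0.2,-0.2],5],[[-4.5,-0.2,-0.2],5],[[0,0,0],0]]'
python3 - <<'E'
from h import *
go((.5265,-.1912,.15))
E
```

```text
time: 9.4
position: [0.579, -0.1883, 0.1523]
tool_rot: [0.689, 0.725, 0.0, 0.0]
ft_force: [0.2, 2.4, 0.7]
grip_width: 0.0224
time: 9.78
position: [0.5787, -0.1974, 0.1527]
tool_rot: [0.749, 0.662, 0.0, 0.0]
ft_force: [0.9, 3.0, -1.2]
grip_width: 0.0221
time: 10.15
position: [0.5768, -0.2063, 0.1532]
tool_rot: [0.804, 0.595, 0.0, 0.001]
ft_force: [0.9, 1.8, -0.3]
grip_width: 0.0218
t 10.15 pos [ 0.5768 -0.2063  0.1532] yaw 73.0 tool z [ 0.001 -0.001 -1.   ] F [ 0.88  1.75 -0.3 ] w 0.0218294000949542 q6 -1.7991570549399971
tool shift mm [ -0.3 -52.6   3.1] turn deg None
```

```bash
python3 -m pendant '[[[-4.5,-0.2,-0.2],5],[[-4.5,-0.2,-0.2],5],[[0,0,0],0]]'
python3 -m pendant '[[[-4.5,-0.2,-0.2],5],[[0,0,0],0]]'
python3 -m pendant '[[[-4.5,-0.2,-0.2],5],[[0,0,0],0]]'
python3 -m pendant '[[[-4.5,-0.2,-0.2],5],[[0,0,0],0]]'
```

```text
time: 10.52
position: [0.5734, -0.2146, 0.1536]
tool_rot: [0.853, 0.523, 0.0, 0.001]
ft_force: [1.7, 1.2, -0.9]
grip_width: 0.022
time: 10.78
position: [0.5711, -0.2184, 0.1538]
tool_rot: [0.875, 0.485, 0.0, 0.0]
ft_force: [0.5, 2.0, -1.6]
grip_width: 0.0216
time: 11.02
position: [0.5685, -0.2221, 0.154]
tool_rot: [0.895, 0.446, 0.0, 0.0]
ft_force: [1.7, 1.3, -1.4]
grip_width: 0.022
time: 11.28
position: [0.5655, -0.2256, 0.1541]
tool_rot: [0.914, 0.407, -0.0, 0.0]
ft_force: [1.7, 1.0, -0.9]
grip_width: 0.0222
```

```bash
python3 -m pendant '[[[-2.7,-0.1,-0.1],3],[[0,0,0],0],[[0,0,0],0]]'
python3 -m pendant '[[[-2.7,-0.1,-0.1],3],[[0,0,0],0],[[0,0,0],0]]'
```

```text
time: 11.65
position: [0.5637, -0.2273, 0.1543]
tool_rot: [0.924, 0.382, -0.0, 0.0]
ft_force: [1.7, 1.3, -1.7]
grip_width: 0.0221
time: 12.02
position: [0.5616, -0.2292, 0.1544]
tool_rot: [0.934, 0.358, 0.0, 0.0]
ft_force: [2.0, 1.0, -1.5]
grip_width: 0.0223
```

```bash
python3 -m pendant '[[[-2.7,-0.1,-0.1],3],[[0,0,0],0],[[0,0,0],0]]'
python3 - <<'E'
from h import *
go((.5265,-.1912,.15))
E
```

```text
time: 12.4
position: [0.5595, -0.2309, 0.1545]
tool_rot: [0.943, 0.333, -0.0, 0.0]
ft_force: [1.5, 2.1, -1.3]
grip_width: 0.0218
t 12.4 pos [ 0.5595 -0.2309  0.1545] yaw 38.9 tool z [ 0. -0. -1.] F [ 1.5   2.13 -1.27] w 0.021782803085470332 q6 -1.2541889976706135
tool shift mm [ -0.8 -51.6   4.5] turn deg None
```

```bash
python3 -m pendant '[[[-2.7,-0.1,-0.1],3],[[0,0,0],0]]'
python3 -m pendant '[[[-2.7,-0.1,-0.1],3],[[0,0,0],0]]'
python3 -m pendant '[[[-2.7,-0.1,-0.1],3],[[0,0,0],0]]'
```

```text
time: 12.65
position: [0.5573, -0.2326, 0.1546]
tool_rot: [0.951, 0.308, 0.0, 0.0]
ft_force: [1.5, 0.1, -0.8]
grip_width: 0.0221
time: 12.9
position: [0.5551, -0.2341, 0.1547]
tool_rot: [0.959, 0.283, 0.0, 0.0]
ft_force: [1.2, 1.3, -1.2]
grip_width: 0.0219
time: 13.15
position: [0.5528, -0.2355, 0.1548]
tool_rot: [0.966, 0.258, 0.0, 0.0]
ft_force: [2.1, 0.1, -1.5]
grip_width: 0.0223
```

```bash
python3 -m pendant '[[[-2.7,-0.1,-0.1],3],[[0,0,0],0]]'
python3 -m pendant '[[[-2.7,-0.1,-0.1],3],[[0,0,0],0]]'
python3 -m pendant '[[[-2.7,-0.1,-0.1],3],[[0,0,0],0]]'
```

```text
time: 13.4
position: [0.5504, -0.2368, 0.155]
tool_rot: [0.973, 0.233, 0.0, 0.0]
ft_force: [1.5, 1.4, -1.1]
grip_width: 0.0223
time: 13.65
position: [0.548, -0.2379, 0.1551]
tool_rot: [0.978, 0.207, 0.0, 0.0]
ft_force: [1.7, 1.1, -0.2]
grip_width: 0.0221
time: 13.9
position: [0.5455, -0.2389, 0.1552]
tool_rot: [0.983, 0.182, 0.0, 0.0]
ft_force: [1.9, -0.2, 0.0]
grip_width: 0.022
```

```bash
python3 -m pendant '[[[-2.7,-0.1,-0.1],3],[[-2.7,-0.1,-0.1],3],[[0,0,0],0]]'
python3 -m pendant '[[[-2.7,-0.1,-0.1],3],[[-2.7,-0.1,-0.1],3],[[0,0,0],0]]'
python3 -m pendant '[[[-2.7,-0.1,-0.1],3],[[-2.7,-0.1,-0.1],3],[[0,0,0],0]]'
```

```text
time: 14.28
position: [0.5403, -0.2406, 0.1554]
tool_rot: [0.992, 0.13, 0.0, 0.0]
ft_force: [1.0, 0.8, -0.5]
grip_width: 0.0222
time: 14.65
position: [0.5351, -0.2416, 0.1557]
tool_rot: [0.997, 0.078, 0.0, 0.0]
ft_force: [1.6, 0.6, 0.7]
grip_width: 0.0219
time: 15.02
position: [0.53, -0.2422, 0.1559]
tool_rot: [1.0, 0.026, 0.0, 0.0]
ft_force: [2.3, -0.3, 0.6]
grip_width: 0.0224
```

```bash
python3 -m pendant '[[[-2.7,-0.1,-0.1],3],[[-2.7,-0.1,-0.1],3],[[0,0,0],0]]'
python3 -m pendant '[[[-2.7,-0.1,-0.1],3],[[0,0,0],0]]'
python3 - <<'E'
from h import *
go((.5265,-.1912,.15))
E
```

```text
time: 15.4
position: [0.5289, -0.2432, 0.1562]
tool_rot: [1.0, -0.027, 0.005, 0.002]
ft_force: [11.3, 0.1, -4.9]
grip_width: 0.0221
time: 15.65
position: [0.5268, -0.2437, 0.1563]
tool_rot: [0.999, -0.053, 0.006, 0.002]
ft_force: [13.6, -0.8, -6.6]
grip_width: 0.0222
t 15.65 pos [ 0.5268 -0.2437  0.1563] yaw -6.1 tool z [ 0.011 -0.005 -1.   ] F [13.59 -0.75 -6.6 ] w 0.02219271366635637 q6 -0.5219817260621131
tool shift mm [ -6.  -52.1   6.1] turn deg None
```

Steep rise (11–14 N) is the stop. I back off at once, open and rise clear, then check the press from the top.

```bash
python3 -m pendant '[[[7,0,0],0],[[0,0,0],0]]'
python3 -m pendant '[[[0,0,0],0],[[0,0,0],0],[[0,0,0],0]]' 60
python3 -m pendant '[[[0,0,-40],0],[[0,20,-50],0],[[0,50,0],0],[[0,0,0],0]]'
python3 - <<'E'
from h import *
from rig import camera
go((.541,-.0625,.2),83.1-180)
c=camera("top");np.savez("t5.npz",**c);s=camera("side");np.savez("s5.npz",**s)
a=cv2.resize(c["pixels"][140:240,210:330],None,fx=4,fy=4,interpolation=cv2.INTER_CUBIC)
b=cv2.resize(s["pixels"][120:245,215:295],None,fx=4,fy=4,interpolation=cv2.INTER_CUBIC)
o=np.zeros((500,800,3),np.uint8);o[:400,:480]=a;o[:,480:]=b;cv2.imwrite("pics/v7.png",o)
g0=load("top0")["pixels"]
for n,p0 in(("top",(222,150,100,80)),):
  d=cv2.absdiff(g0,c["pixels"]).max(2)
for roi in((215,172,55,30),(255,203,50,20)):  # board, press base front edge: registration
  x,y,w,h=roi;A=np.float32(cv2.cvtColor(g0,6)[y:y+h,x:x+w]);B=np.float32(cv2.cvtColor(c["pixels"],6)[y:y+h,x:x+w])
  print(roi,cv2.phaseCorrelate(A,B))
E
```

```text
time: 15.9
position: [0.5283, -0.2422, 0.1557]
tool_rot: [0.999, -0.053, -0.001, -0.0]
ft_force: [2.8, 0.1, -0.3]
grip_width: 0.0217
time: 16.27
position: [0.5278, -0.2421, 0.1559]
tool_rot: [0.999, -0.054, -0.0, -0.0]
ft_force: [-0.5, 0.4, -0.2]
grip_width: 0.0441
time: 16.77
position: [0.5206, -0.3153, 0.2468]
tool_rot: [0.998, -0.056, 0.001, 0.001]
ft_force: [-0.2, 0.5, -0.6]
grip_width: 0.0597
t 16.775 pos [ 0.5206 -0.3153  0.2468] yaw -6.4 tool z [ 0.001 -0.003 -1.   ] F [-0.18  0.52 -0.61] w 0.05974850496267349 q6 -0.615573769954522
tool shift mm [  -7.9 -253.6   46.1] turn deg 90.5
(215, 172, 55, 30) ((0.28503438743844, -0.3373256672193339), 0.9391998232735528)
(255, 203, 50, 20) ((0.06888183781425639, 0.295943180684171), 0.5699751353263856)
```

View pics/v7.png

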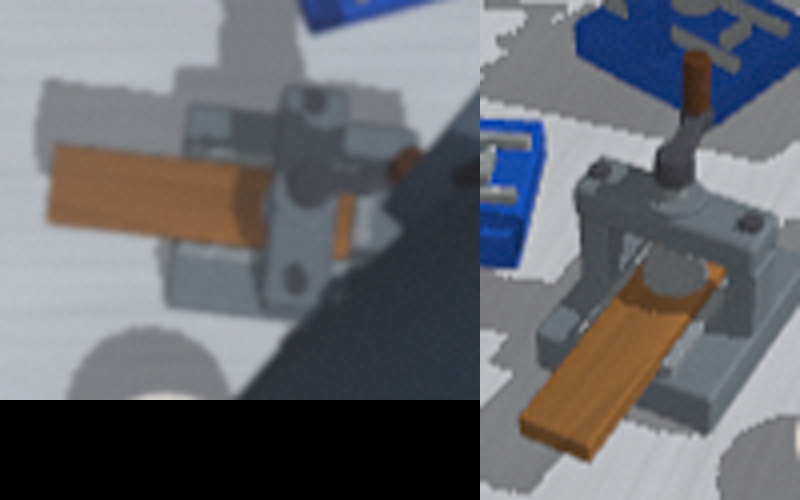

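Crop: the crank now points away from the board (grip at side-crop (697,80)), the screw is at its stop, and press and board are unmoved (under 1 mm). Next is the tongue; the wrist yaw already fits.

```bash
python3 -m pendant '[[[0,0,0],0.5],[[-2,-51,0],0],[[-2,-51,0],0],[[-2,-51,0],0],[[-2,-51,0],0],[[0,-49,0],0],[[0,0,0],0],[[0,0,0],0]]' 80 5
python3 - <<'E'
from h import *
from rig import camera
go((.541,-.0625,.052),-6.9)
w=camera("wrist");np.savez("w8.npz",**w)
h=cv2.cvtColor(w["pixels"],cv2.COLOR_BGR2HSV);m=cv2.inRange(h,(3,90,40),(18,255,255))
k,l,st,ce=cv2.connectedComponentsWithStats(m);i=1+st[1:,4].argmax();print(st[i],ce[i])
# board edges per row on plane z=.054, expressed in tool frame
from rig import robot
o=robot.get_obs();R=Ro.from_quat(o["tool_rot"]).as_matrix();p=np.array(o["position"])
for r in range(st[i,1]+5,st[i,1]+st[i,3],12):
    x=np.where(l[r]==i)[0]
    if len(x)>5:
        A=R.T@(onz(w,(x[0]-.5,r),.054)-p)*1000;B=R.T@(onz(w,(x[-1]+.5,r),.054)-p)*1000;print(r,x[0],x[-1],A.round(1),B.round(1),((A+B)/2).round(1))
E
```

```text
time: 17.88
position: [0.5422, -0.0592, 0.2458]
tool_rot: [0.998, -0.057, -0.0, 0.0]
ft_force: [-0.2, 0.0, -0.0]
grip_width: 0.0798
t 17.875 pos [ 0.5422 -0.0592  0.2458] yaw -6.6 tool z [-0. -0. -1.] F [-0.22  0.03 -0.01] w 0.07983836897721162 q6 -0.19803439734333214
tool shift mm [ -0.7   3.3 193.8] turn deg 0.3
[ 235  150   36  102 3149] [251.94156875 196.34741188]
155 236 270 [-21.6 -16.4 191.8] [ 25.3 -16.4 191.8] [  1.8 -16.4 191.8]
167 236 269 [-21.9   0.  191.8] [ 24.2  -0.  191.8] [  1.2  -0.  191.8]
179 236 269 [-22.1  16.8 191.9] [ 24.6  16.8 191.8] [  1.2  16.8 191.9]
191 235 269 [-23.8  34.  191.9] [ 24.9  34.  191.9] [  0.6  34.  191.9]
203 235 268 [-24.1  51.7 191.9] [ 23.9  51.7 191.9] [-1.000e-01  5.170e+01  1.919e+02]
215 235 268 [-24.3  69.9 191.9] [ 24.2  69.8 191.9] [-1.000e-01  6.990e+01  1.919e+02]
227 235 267 [-24.6  88.5 191.9] [ 23.1  88.5 191.9] [ -0.8  88.5 191.9]
239 235 266 [-25.  107.7 191.9] [ 22.  107.6 191.9] [ -1.5 107.6 191.9]
```

```bash
python3 -m pendant '[[[0.3,2,50],0.8],[[0,0,50],0],[[0,0,40],0],[[0,0,20],0],[[0,0,20],0],[[0,0,10],0],[[0,0,0],0]]'
python3 - <<'E'
from h import *
from rig import camera,robot
go((.541,-.0625,.052),-6.9)
o=robot.get_obs();R=Ro.from_quat(o["tool_rot"]).as_matrix();p=np.array(o["position"])
s=camera("side");w=camera("wrist")
for x in(-.045,.045):print("tip if 22 ahead, if 13 behind",[proj(s,p+R@[x,y,z]).round(1).tolist() for z in(.022,-.013) for y in(-.0095,.0095)])
a=cv2.resize(s["pixels"][130:260,190:310],None,fx=4,fy=4,interpolation=cv2.INTER_CUBIC)
b=cv2.resize(w["pixels"][130:290,160:350],None,fx=1.6,fy=1.6)
O=np.zeros((520,790,3),np.uint8);O[:,:480]=a;O[:b.shape[0],480:480+b.shape[1]]=b
cv2.imwrite("pics/v8.png",np.clip((O/255.)**.6*255,0,255).astype(np.uint8))
E
```

```text
time: 18.8
position: [0.5421, -0.0624, 0.0554]
tool_rot: [0.998, -0.066, -0.001, -0.0]
ft_force: [-0.7, 0.6, 1.0]
grip_width: 0.0803
t 18.8 pos [ 0.5421 -0.0624  0.0554] yaw -7.6 tool z [-0.001  0.    -1.   ] F [-0.75  0.59  1.04] w 0.08030736568336863 q6 -0.18734773676837183
tool shift mm [-1.1  0.2  3.4] turn deg -0.7
tip if 22 ahead, if 13 behind [[252.6, 236.0], [256.4, 230.6], [252.3, 226.3], [256.2, 221.0]]
tip if 22 ahead, if 13 behind [[220.9, 222.9], [224.9, 217.9], [219.7, 213.3], [223.9, 208.2]]
```

View pics/v8.png

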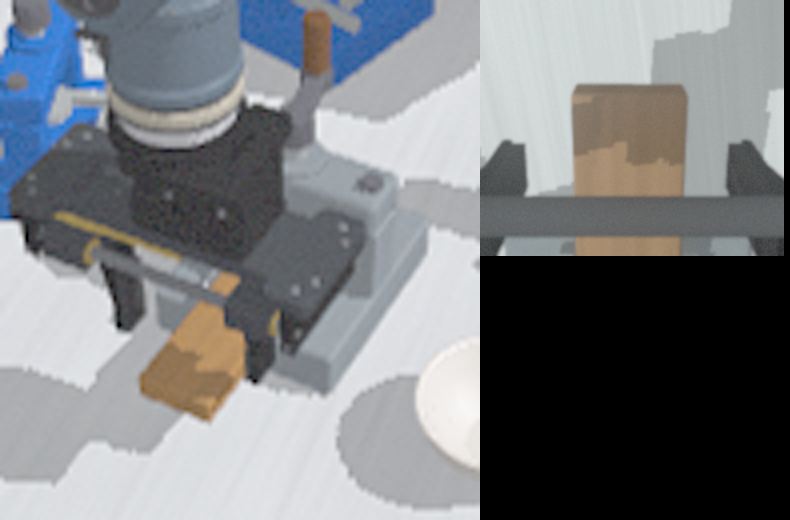

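Right fingertip is at side (254,225) and left at (221,212). Both match tips about 13 mm above the reported TCP, not 22 mm below, so the tips are still above the board. I descend by feel and try the grasp (12 views used).

```bash
python3 -m pendant '[[[-0.5,0,10],-0.4],[[0,0,8],0],[[0,0,7],0],[[0,0,0],0]]'
python3 -m pendant '[[[0,0,0],0],[[0,0,0],0],[[0,0,0],0],[[0,0,0],0],[[0,0,0],0],[[0,0,0],0]]' 46 4
```

```text
time: 19.4
position: [0.5414, -0.0614, 0.0302]
tool_rot: [0.998, -0.062, -0.001, -0.0]
ft_force: [-1.0, 0.4, -0.4]
grip_width: 0.0801
time: 20.15
position: [0.5422, -0.0616, 0.0311]
tool_rot: [0.998, -0.062, 0.0, 0.0]
ft_force: [1.5, -0.3, 0.1]
grip_width: 0.05
```

```bash
python3 -m pendant '[[[0,0,0],0],[[0,0,0],0],[[0.4,0,5],0],[[0,0,0],0]]' 62
python3 -m pendant '[[[0,0,3],0],[[0,0,0],0]]'
python3 -m pendant '[[[0,0,3],0],[[0,0,0],0]]'
python3 -m pendant '[[[0,0,3],0],[[0,0,0],0]]'
```

```text
time: 20.65
position: [0.5419, -0.0616, 0.0254]
tool_rot: [0.998, -0.062, -0.001, -0.0]
ft_force: [-0.4, -0.8, 0.2]
grip_width: 0.0619
time: 20.9
position: [0.5421, -0.0616, 0.0227]
tool_rot: [0.998, -0.062, -0.0, -0.0]
ft_force: [-0.6, 0.0, 0.5]
grip_width: 0.0617
time: 21.15
position: [0.5422, -0.0616, 0.0197]
tool_rot: [0.998, -0.062, -0.0, -0.0]
ft_force: [-0.3, -0.3, 1.0]
grip_width: 0.0619
time: 21.4
position: [0.5421, -0.0616, 0.0167]
tool_rot: [0.998, -0.062, -0.0, -0.0]
ft_force: [-0.9, 0.7, 0.8]
grip_width: 0.0619
```

No bench contact at TCP 17 mm confirms the longer-than-reported tip offset. Closing softly, then firmly.

```bash
python3 -m pendant '[[[0,0,0],0],[[0,0,0],0],[[0,0,0],0],[[0,0,0],0]]' 44 4
python3 -m pendant '[[[0,0,0],0],[[0,0,0],0]]' 44 12
```

```text
time: 21.9
position: [0.5424, -0.0617, 0.017]
tool_rot: [0.998, -0.062, 0.0, 0.0]
ft_force: [-1.1, 0.6, -0.4]
grip_width: 0.0498
time: 22.15
position: [0.5424, -0.0617, 0.017]
tool_rot: [0.998, -0.062, 0.0, 0.0]
ft_force: [-0.3, -0.2, 1.2]
grip_width: 0.0503
```

```bash
python3 -m pendant '[[[0,0,0],0],[[0,0,0],0]]' 44 55
python3 -m pendant '[[[0,-3,0],0],[[0,0,0],0]]'
python3 -m pendant '[[[0,-3,0],0],[[0,0,0],0]]'
```

```text
time: 22.4
position: [0.5424, -0.0617, 0.017]
tool_rot: [0.998, -0.062, 0.0, 0.0]
ft_force: [0.2, -0.2, 0.2]
grip_width: 0.0496
time: 22.65
position: [0.5427, -0.0585, 0.017]
tool_rot: [0.998, -0.062, 0.0, -0.0]
ft_force: [-0.8, -0.0, 0.3]
grip_width: 0.0497
time: 22.9
position: [0.5431, -0.0554, 0.017]
tool_rot: [0.998, -0.062, 0.0, -0.0]
ft_force: [0.3, -0.2, 1.6]
grip_width: 0.0495
```

```bash
python3 -m pendant '[[[0,-10,0],0],[[0,-10,0],0],[[0,-10,0],0],[[0,0,0],0]]'
python3 -m pendant '[[[0,-12,0],0],[[0,-12,0],0],[[0,-12,0],0],[[0,-12,0],0],[[0,0,0],0]]'
python3 -m pendant '[[[0,-12,0],0],[[0,-12,0],0],[[0,-12,0],0],[[0,-12,0],0],[[0,0,0],0]]'
python3 - <<'E'
from h import *
from rig import camera
go((.5315,.2665,.1),None)
c=camera("top");g=load("top0")["pixels"]
h=cv2.cvtColor(c["pixels"],cv2.COLOR_BGR2HSV);m=cv2.inRange(h,(3,90,40),(18,255,255));k,l,st,ce=cv2.connectedComponentsWithStats(m)
for i in range(1,k):
    if st[i,4]>60: print(st[i],ce[i].round(1))
x,y,w,hh=255,203,50,20;f=lambda q:np.float32(cv2.cvtColor(q,6)[y:y+hh,x:x+w]);print(cv2.phaseCorrelate(f(g),f(c["pixels"])))
E
```

```text
time: 23.4
position: [0.5466, -0.0245, 0.0169]
tool_rot: [0.998, -0.061, -0.0, -0.0]
ft_force: [0.2, 1.7, -0.6]
grip_width: 0.05
time: 24.02
position: [0.5526, 0.023, 0.0169]
tool_rot: [0.998, -0.061, -0.0, -0.0]
ft_force: [-0.4, -0.5, -0.9]
grip_width: 0.0494
time: 24.65
position: [0.5586, 0.0705, 0.0169]
tool_rot: [0.998, -0.061, -0.0, -0.0]
ft_force: [-0.1, -0.2, -1.0]
grip_width: 0.0496
t 24.65 pos [0.5586 0.0705 0.0169] yaw -7.0 tool z [-0.  0. -1.] F [-0.15 -0.2  -1.01] w 0.049624639614651085 q6 0.04894505809521497
tool shift mm [ -50.7 -191.3  -83.1] turn deg None
[   0   14  512   15 5105] [255.8  20.9]
[193 105  17  16 166] [201.5 113.5]
[161 116  14  13 119] [167.8 122.6]
[187 174  40  22 665] [205.6 184.3]
[232 179  13  19 103] [240.3 188.8]
[  401   217   111   128 11305] [461.3 279.4]
((-0.05999956656488692, 0.18325883582796898), 1.0600241227149962)
```

Board is clear (blob moved, press unshifted). The tips probably reach below the board's underside, so I set it on the free bench here by feel, and regrasp higher before the tray.

```bash
python3 -m pendant '[[[0,0,8],0],[[0,0,8],0],[[0,0,6],0],[[0,0,0],0],[[0,0,0],0]]'
python3 -m pendant '[[[0,0,3],0],[[0,0,0],0]]'
```

```text
time: 25.32
position: [0.5587, 0.0692, -0.0051]
tool_rot: [0.998, -0.062, 0.0, 0.0]
ft_force: [0.2, -0.5, -1.9]
grip_width: 0.0497
time: 25.58
position: [0.5585, 0.0693, -0.0081]
tool_rot: [0.998, -0.062, -0.0, 0.0]
ft_force: [-0.2, 0.9, -1.9]
grip_width: 0.0495
```

```bash
python3 -m pendant '[[[0,0,2],0],[[0,0,0],0]]'
python3 -m pendant '[[[0,0,2],0],[[0,0,0],0]]'
```

```text
time: 25.82
position: [0.5585, 0.0694, -0.0102]
tool_rot: [0.998, -0.062, -0.0, 0.0]
ft_force: [-0.7, 1.1, -2.0]
grip_width: 0.0495
time: 26.08
position: [0.5585, 0.0693, -0.0122]
tool_rot: [0.998, -0.062, -0.0, -0.0]
ft_force: [-0.5, -0.2, -1.3]
grip_width: 0.0494
```

```bash
python3 -m pendant '[[[0,0,2],0],[[0,0,0],0]]'
python3 -m pendant '[[[0,0,1.5],0],[[0,0,0],0]]'
```

```text
time: 26.32
position: [0.5588, 0.0693, -0.0138]
tool_rot: [0.998, -0.062, 0.0, 0.0]
ft_force: [0.0, 0.6, 0.0]
grip_width: 0.0494
time: 26.58
position: [0.5588, 0.0693, -0.0139]
tool_rot: [0.998, -0.062, 0.0, 0.0]
ft_force: [-2.6, -0.8, 11.1]
grip_width: 0.0497
```

```bash
python3 -m pendant '[[[0,0,1.5],0],[[0,0,0],0]]'
python3 -m pendant '[[[0,0,1.5],0],[[0,0,0],0]]'
```

```text
time: 26.82
position: [0.5588, 0.0693, -0.014]
tool_rot: [0.998, -0.062, 0.001, 0.0]
ft_force: [-3.9, -0.1, 21.6]
grip_width: 0.0494
time: 27.08
position: [0.5588, 0.0693, -0.014]
tool_rot: [0.998, -0.062, 0.001, 0.0]
ft_force: [-7.1, -0.8, 31.4]
grip_width: 0.0495
```

Contact at TCP −13.8 mm: the tips touch the bench, 13.8 mm above the reported TCP as the images showed, with the board 5 mm higher. Release here, regrasp with tips 6 mm above the board's underside.

```bash
python3 -m pendant '[[[0,0,-6],0],[[0,0,0],0]]'
python3 -m pendant '[[[0,0,0],0],[[0,0,0],0],[[0,0,-4],0],[[0,0,-2],0],[[0,0,0],0]]' 58 20
python3 -m pendant '[[[0,0,0],0],[[0,0,0],0],[[0,0,0],0]]' 44 20
python3 -m pendant '[[[0,0,0],0],[[0,0,0],0]]' 44 58
python3 -m pendant '[[[0,0,-10],0],[[0,0,-20],0],[[0,0,-20],0],[[0,0,0],0],[[0,0,0],0]]'
python3 - <<'E'
from h import *
from rig import camera,robot
go((.546,.335,.06),-11.9)
print(robot.get_obs()["moment"])
E
```

```text
time: 27.32
position: [0.559, 0.0693, -0.0122]
tool_rot: [0.998, -0.062, 0.001, 0.0]
ft_force: [-1.2, -0.3, -1.9]
grip_width: 0.0493
time: 27.95
position: [0.5588, 0.0693, -0.0063]
tool_rot: [0.998, -0.062, 0.0, 0.0]
ft_force: [0.4, -0.9, -0.2]
grip_width: 0.0579
time: 28.32
position: [0.5586, 0.0693, -0.0065]
tool_rot: [0.998, -0.062, 0.0, 0.0]
ft_force: [0.3, -0.5, 1.0]
grip_width: 0.0493
time: 28.58
position: [0.5586, 0.0693, -0.0065]
tool_rot: [0.998, -0.062, 0.0, 0.0]
ft_force: [1.0, -0.6, 1.0]
grip_width: 0.049
time: 29.2
position: [0.5582, 0.0694, 0.0432]
tool_rot: [0.998, -0.062, -0.0, -0.0]
ft_force: [-0.7, -0.4, -1.7]
grip_width: 0.0492
t 29.2 pos [0.5582 0.0694 0.0432] yaw -7.1 tool z [-0.001  0.    -1.   ] F [-0.7  -0.37 -1.72] w 0.04918482822066335 q6 0.0487259671822332
tool shift mm [ -44.9 -262.1  -16.8] turn deg 4.8
[0.03117759 0.07986967 0.00015244]
```

```bash
python3 -m pendant '[[[0,0,-20],0],[[-7,-44,0],0],[[-7,-44,0],0],[[-7,-44,0],0],[[-8,-44,0],0],[[-8,-43,0],0],[[-8,-43,0],0],[[0,0,0],4.8]]'
python3 -m pendant '[[[0,0,0],0],[[0,0,0],0]]'
python3 - <<'E'
from h import *
from rig import camera,robot
go((.546,.335,.06),-11.9)
for n in("side","top"):
    c=camera(n);h=cv2.cvtColor(c["pixels"],cv2.COLOR_BGR2HSV);m=cv2.inRange(h,(3,80,30),(18,255,255))
    m[:100]=0;m[:,300:]=0
    k,l,st,ce=cv2.connectedComponentsWithStats(m)
    for i in range(1,k):
        if st[i,4]>40:
            q=cv2.findContours((l==i).astype(np.uint8),0,1)[0][0];a=cv2.approxPolyDP(q,3,True)[:,0]
            print(n,st[i],a.tolist())
    np.savez(n+"9.npz",**c)
    d=lambda X:proj(c,X).round(1).tolist()
    u=np.array([np.cos(np.radians(78.1)),np.sin(np.radians(78.1)),0]);v=np.array([u[1],-u[0],0]);p=robot.get_obs()["position"]+np.array([0,0,.0065+.018])
    print(n,"expected top corners near/far",[d(p+u*a+v*b) for a in(.025,-.165) for b in(.025,-.025)])
E
```

```text
time: 30.2
position: [0.545, 0.3382, 0.0621]
tool_rot: [0.995, -0.103, -0.0, -0.0]
ft_force: [0.2, -1.3, -2.5]
grip_width: 0.0493
time: 30.45
position: [0.5458, 0.3342, 0.0626]
tool_rot: [0.995, -0.103, -0.001, 0.0]
ft_force: [-0.5, -0.1, -0.7]
grip_width: 0.0493
t 30.45 pos [0.5458 0.3342 0.0626] yaw -11.9 tool z [-0.002 -0.001 -1.   ] F [-0.45 -0.06 -0.73] w 0.049349010705642904 q6 0.582124833199726
tool shift mm [ 0.  -0.8  2.6] turn deg 0.0
side [ 159  293   57   56 1169] [[214, 304], [195, 293], [159, 334], [161, 340], [184, 348], [215, 309]]
side expected top corners near/far [[122.0, 375.8], [143.6, 392.5], [194.2, 292.3], [214.4, 304.4]]
top [193 105  17  16 171] [[206, 105], [200, 111], [194, 108], [197, 119], [209, 115]]
top [161 116  14  13 104] [[171, 116], [168, 121], [161, 120], [164, 127], [174, 123]]
top [ 57 173   8  22  75] [[63, 173], [58, 194]]
top [  64  176   73   33 1179] [[69, 176], [64, 193], [68, 197], [133, 206], [133, 188], [125, 187], [129, 198], [116, 205], [109, 193], [117, 185]]
top expected top corners near/far [[58.0, 174.0], [52.7, 194.2], [135.5, 188.8], [130.8, 209.1]]
```

Far board corners match a level board to within 1 px; position is centred over the tray. Lowering.

```bash
python3 -m pendant '[[[0,-1,20],0],[[0,0,15],0],[[0,0,10],0],[[0,0,6],0],[[0,0,4],0],[[0,0,0],0]]'
python3 -m pendant '[[[0,0,2],0],[[0,0,2],0],[[0,0,0],0]]'
python3 -m pendant '[[[0,0,1.5],0],[[0,0,0],0]]'
```

```text
time: 31.3
position: [0.5465, 0.3359, 0.0084]
tool_rot: [0.995, -0.104, 0.0, 0.0]
ft_force: [0.2, 0.3, -1.0]
grip_width: 0.0494
time: 31.68
position: [0.5464, 0.3358, 0.0044]
tool_rot: [0.995, -0.104, -0.0, 0.0]
ft_force: [-0.6, -0.3, -1.0]
grip_width: 0.0494
time: 31.92
position: [0.5464, 0.3358, 0.0029]
tool_rot: [0.995, -0.104, -0.0, 0.0]
ft_force: [-0.3, -0.2, -2.5]
grip_width: 0.0492
```

```bash
python3 -m pendant '[[[0,0,1],0],[[0,0,0],0]]'
python3 -m pendant '[[[0,0,1],0],[[0,0,0],0]]'
python3 -m pendant '[[[0,0,1],0],[[0,0,0],0]]'
```

```text
time: 32.17
position: [0.5464, 0.3358, 0.0019]
tool_rot: [0.995, -0.104, -0.0, 0.0]
ft_force: [0.5, -0.3, -0.9]
grip_width: 0.049
time: 32.42
position: [0.5464, 0.3358, 0.0008]
tool_rot: [0.995, -0.104, -0.0, 0.0]
ft_force: [-0.6, 0.2, -1.7]
grip_width: 0.0493
time: 32.67
position: [0.5464, 0.3358, -0.0001]
tool_rot: [0.995, -0.104, -0.0, 0.0]
ft_force: [-1.1, 0.5, -0.5]
grip_width: 0.049
```

```bash
python3 -m pendant '[[[0,0,0.8],0],[[0,0,0],0]]'
python3 -m pendant '[[[0,0,0.7],0],[[0,0,0],0]]'
```

```text
time: 32.92
position: [0.5465, 0.3359, -0.0009]
tool_rot: [0.995, -0.104, 0.0, 0.0]
ft_force: [0.5, -0.5, -1.2]
grip_width: 0.0489
time: 33.17
position: [0.5466, 0.3359, -0.0015]
tool_rot: [0.995, -0.104, 0.0, -0.0]
ft_force: [-0.4, 0.1, -0.7]
grip_width: 0.0495
```

```bash
python3 -m pendant '[[[0,0,0.5],0],[[0,0,0],0]]'
```

```text
time: 33.42
position: [0.5466, 0.3359, -0.0015]
tool_rot: [0.995, -0.104, 0.0, -0.0]
ft_force: [-1.0, 0.2, 4.3]
grip_width: 0.049
```

Contact with the floor at TCP −1.5 mm, as predicted, at about 5 N. Release, rise and check.

```bash
python3 -m pendant '[[[0,0,0],0],[[0,0,0],0],[[0,0,0],0]]' 66 20
python3 -m pendant '[[[0,0,-20],0],[[0,0,-40],0],[[0,0,-50],0],[[0,0,-50],0],[[0,-60,0],0],[[0,-60,0],0],[[0,0,0],0]]'
python3 - <<'E'
from h import *
from rig import camera
go((.5,.3,.2))
t=camera("top");s=camera("side");g=load("top0")["pixels"]
u=np.array([np.cos(np.radians(78.1)),np.sin(np.radians(78.1)),0]);v=np.array([u[1],-u[0],0]);ce=np.array([.5315,.2665,0])
for c,n,g0 in((t,"top",g),(s,"side",load("side0")["pixels"])):
    h=cv2.cvtColor(c["pixels"],cv2.COLOR_BGR2HSV);m=cv2.inRange(h,(3,80,30),(18,255,255));m[:105]=0;m[:,300:]=0
    k,l,st,_=cv2.connectedComponentsWithStats(m);i=1+st[1:,4].argmax()
    q=cv2.findContours((l==i).astype(np.uint8),0,1)[0][0];box=cv2.boxPoints(cv2.minAreaRect(q))
    print(n,st[i],box.round(1).tolist())
    if n=="top":
        P=np.array([onz(c,b,.023) for b in box]);d=P.mean(0)-ce;print("centre in tray mm",d@u*1000,d@v*1000,"sides",[np.linalg.norm(P[j]-P[j-1]).round(3) for j in range(4)])
        a=lambda I,r:np.float32(cv2.cvtColor(I,6)[r[1]:r[1]+r[3],r[0]:r[0]+r[2]])
        for r in((255,203,50,20),(185,95,30,34),(155,108,26,26),(222,232,60,56)):print(r,cv2.phaseCorrelate(a(g0,r),a(c["pixels"],r)))
E
```

```text
time: 33.8
position: [0.5464, 0.3358, -0.0023]
tool_rot: [0.995, -0.104, -0.0, 0.0]
ft_force: [-0.3, 0.4, 0.5]
grip_width: 0.0646
time: 34.67
position: [0.5715, 0.4576, 0.1595]
tool_rot: [0.995, -0.101, 0.002, -0.002]
ft_force: [-0.5, -0.3, -0.2]
grip_width: 0.066
t 34.675 pos [0.5715 0.4576 0.1595] yaw -11.6 tool z [ 0.003  0.003 -1.   ] F [-0.51 -0.29 -0.18] w 0.0660356375949677 q6 0.7255562551045885
tool shift mm [-38.  168.6 -41.2] turn deg None
top [  65  180   77   32 1224] [[64.30000305175781, 198.0], [67.9000015258789, 178.3000030517578], [142.10000610351562, 192.10000610351562], [138.39999389648438, 211.8000030517578]]
centre in tray mm -0.8852811812813021 2.2582240653913512 sides [np.float64(0.191), np.float64(0.051), np.float64(0.193), np.float64(0.051)]
(255, 203, 50, 20) ((-0.008105268598999515, 0.24106403804475462), 0.9957212414741516)
(185, 95, 30, 34) ((0.03638858698579028, 0.18951714205403647), 0.9089347547954983)
(155, 108, 26, 26) ((0.5079593528721187, 0.5134537840620297), 1.0009334249260984)
(222, 232, 60, 56) ((0.2264310875424158, 0.05460450280494911), 0.9038209856218762)
side [ 138  310   80   74 1918] [[137.5, 382.6000061035156], [199.60000610351562, 307.29998779296875], [220.89999389648438, 324.79998779296875], [158.89999389648438, 400.20001220703125]]
```

Board is centred in the tray (−1, 2 mm) and its measured size on the floor plane is right (192×51), so it lies flat. Press, bottles and bowl shifted under about 1 px.

```bash
python3 -c "
from rig import order
print(order.hand_in())"
```

```text
the job is handed in; nothing more can be done
None
```

The board lies in the tray, let go, and I handed the job in at about 35 s of the 72 s allowed; no verdict was reported.

**Unscrewing:** I wound the grey press's crank about 2 rad clockwise, with about 4.6 N at first and about 2 N later, until it met the stop. The push there peaked at about 14 N, close to the 15 N that can slide the press, and I backed off at once. I never turned it the wrong way.

**Board:** It came out along its guides with almost no pull. I set it on the bench once to grasp it higher, then lowered it into the tray until I felt about 5 N on the floor, and released it.

**Last checks:**
- **Position:** the board's centre is about 1 mm and 2 mm from the tray's centre. Its outline on the floor plane measures 192 × 51 mm against 190 × 50 mm, so it should be flat.
- **Surroundings:** the press, both bottles and the bowl show less than 1 pixel (about 2 mm) of shift in the top view, and the arm is clear of everything.

**What failed or disagreed:**
- **Fingertips:** the images and bench contact put them about 14 mm above the reported tool point, not 22 mm below it. My first winding attempt therefore passed over the grip without touching it, and I corrected the heights by feel.
- **Free turning force:** it stayed near 2 N, not the "about 1 N" given, so I judged the release by reaching the stop.
- **Board drop on the bench:** the board was about 5 mm up when I let go of it there for the regrasp. It was not over the tray.

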